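Release the latched key of the lamp tester

ROBOT

A 7-joint arm with a two-finger parallel gripper is mounted at the origin on the work surface. World frame = base frame: x ahead of the robot, y to its left, z up, the work surface at z = 0. Lengths are in m, angles in rad, forces in N, time in s.
With the tool pointing down it reaches from about 0.425 to 0.8 m from the base axis. Payload 8.3 kg.
Tool frame: the origin (TCP) lies at the very end of the fingers, on their centre line; the grasp point (between the pads) lies 19 mm behind it; z points along the fingers, y is the direction in which the jaws open and shut (so a half turn about z gives the same grasp; the last joint's range is limited). The gripper opens to 85 mm and grips with 20 to 120 N. Pads are 22 mm wide; open, the fingers measure 114 mm over their backs; the gripper's body (76 mm by 85 mm) begins 54 mm behind the grasp point. The pads swing forward as they close: fully open they stand 13 mm farther back than shut.
Start: joints at [-1.301, 0.383, 0.016, 1.37, -0.006, 1.388, -0.046], TCP at [0.204, 0.591, 0.231] pointing down, gripper open.
Joint ranges: [-2.95, 2.95], [-0.25, 2.06], [-1.52, 1.56], [0.18, 2.33], [-1.44, 4.58], [0.02, 2.06], [-3.01, 3.01]. Speed limits (rad/s): [2.39, 2.39, 3.01, 3.01, 3.14, 3.14, 3.14].

INTERFACE

Orientations are given as a unit quaternion [x, y, z, w].
In Python, from plant import r, imaging, job gives the robot as it stands.
- The arm moves only by the shell command python3 -m handwheel 'ROWS' [FORCE]. ROWS is text: rows parted by semicolons, each of 7 numbers parted by spaces: the shift along the tool's x, y, z in m, then the turn, a rotation vector about the tool's x, y, z in rad, then the finger opening in m, from 0 to 0.0854. A call has 1 to 20 rows; each row is the pose to reach, as a shift and turn from the pose commanded when the call began, along the tool's axes at that moment; what a row does not reach only later rows make up. A row lasts 1/12 s, in which the tool goes at most 41.7 mm and 7.16 degrees, less where a joint would pass 70% of its speed; a pose out of reach is approached as far as the arm can. A call with a gripper value outside its range is refused whole. The fingers move at their own pace and stop on an object; FORCE is the grip in N (left out, the last holds). Time passes only in rows, so rows that repeat a pose let the fingers close. It gives the time, the measured TCP pose, the force and the opening at its end, in the units of the state.
- r.sense(): the state, without advancing time (a new reading comes with each control period).
- imaging.snapshot(name): name is "side" or "top"; returns (picture, depth): 480x640x3 uint8, red, green, blue; 480x640 float32, m along the optical axis (not along the pixel's ray), 0 where there is no reading.
- imaging.camera_params(name): a dict with "fx", "fy", "cx", "cy" (pixels), "dist" ([k1, k2, p1, p2, k3] as OpenCV has them; the pictures are not rectified), "world_from_camera" (4x4, takes a point from camera to world coordinates). Camera axes: x right, y down, z forward; pixel columns grow to the right and rows downward; lengths in m; the calibration is good to about 2 mm. A picture is of the moment at which its call begins. camera_params takes no time and is no camera call.
- job.job_done(): hands the job in, once; it reports no verdict.
The state is a dict: "t": time; "q": joint angles; "joint_velocities": joint speeds; "tau": joint torques, N m; "tcp_pos": TCP position; "ee_rot": TCP orientation; "wrist_force": force on the tool from outside, world axes, zero at the start; "moment": the same for the moment, N m; "gripper_width": finger opening in m.
Only numpy, scipy, OpenCV 4.12 (cv2) and the standard library are available. Lean on these libraries where they do the work, as an engineer would, in place of code of your own. Each camera call takes 0.05 s, during which the arm holds its last target.

TASK

One of the four identical white keys on the lamp tester has been left latched down, so its lamp holder is still live; a light tap with the fingertips tells which, as it sits a little lower than the others and does not give. Press that key right down and let it go so that it springs up again and all four keys stand up. Do not push down any of the other keys beyond a light tap, and leave the loose things on and around the tester where they are.

Things in the scene. Friction and masses are not known exactly. Their poses are not given: they have to be found in the camera images.
- tester: lamp tester, a fixed grey steel box 170 x 250 x 50 mm high. Origin: centre of its underside, on the table; z up, x from the key side to the lamp-holder side, y along the key row. Key centres at x = -35 mm, y = -69, -27, +15 and +57 mm; round each key a black collar, top 54 mm above the table. Four black lamp holders 26 mm tall stand behind the keys at x = +50 mm
- key_a_top (a point): centre of the top face of one of four identical white push-push keys (30 mm front to back, 24 mm along the row, flat level top), 42 mm apart in one straight row; names follow no order along the row. Moves straight down with the key: 70 mm above the table when up, about 65 mm when latched down, 61.5 mm when pressed right down
- key_b_top (a point): centre of the top face of another of the four keys. All four are alike: 8.5 mm travel, spring about 0.85 N per mm. A key that is up starts to give at 2.5 N and sinks about 3 mm under 5 N; pushed some 6 mm or more down (7.5 N) and let go, it would latch
- key_c_top (a point): centre of the top face of another of the four keys. Whichever key is latched has its top about 5 mm lower than the rest and does not give below 6.6 N
- key_d_top (a point): centre of the top face of another of the four keys. A latched key pushed right down to its stop (8 mm or more below the up height, about 10 N; up to 20 N does no harm) and let go springs fully up; pushed only a little it drops back into its latch
- jar: loose clear screw jar with yellow cap, 60 mm wide, 85 mm tall, beside the tester's +y end; origin at the centre of its underside; a bystander
- spotlight: loose white spotlight lamp, face down, 50 mm wide, 55 mm tall, beside the tester's -y end; origin at the centre of its underside; a bystander
- tape: loose roll of white tape lying flat, 70 mm wide, 20 mm high, beside the tester's -y end; origin at the centre of its underside; a bystander
- screwdriver: loose screwdriver, 170 mm long, black handle, lying on the table in front of the keys, about parallel to the key row; its x axis runs from handle to tip; a bystander
- holder: loose black lamp holder, 38 mm wide, 34 mm tall, standing on the tester's top at the +y end of the key row, about 47 mm from the last key's centre; origin at the centre of its underside; a bystander
- puck: loose white ceramic disc, 42 mm wide, 12 mm thick, on the table in front of the tester; origin at the centre of its underside; a bystander
- tray: loose blue parts tray, 110 x 80 x 30 mm, beside the tester's +y end; origin at the centre of its underside; a bystander

How it is judged:
On the way:
1. a key has been pressed down past its latch (its top at least 6 mm below the up height) (height (world z) of any of key_a_top, key_b_top, key_c_top, key_d_top below 0.064 m).
At the end, for the whole second after the job is handed in: All four keys stand fully up (each top within 1.5 mm of its up height of 70 mm), and every loose bystander is within 20 mm of where it started (height (world z) of each of key_a_top, key_b_top, key_c_top, key_d_top above 0.0685 m and distance of each of jar, spotlight, tape, screwdriver, holder, puck, tray from where it was at the start of the episode below 0.02 m); the robot touches nothing.
It fails at once if a key that was up is pushed down while another key is still down: one key more than 5.5 mm and another more than 4 mm below the up height ((height (world z) of key_a_top below 0.0645 m and height (world z) of key_b_top below 0.066 m) or (height (world z) of key_a_top below 0.0645 m and height (world z) of key_c_top below 0.066 m) or (height (world z) of key_a_top below 0.0645 m and height (world z) of key_d_top below 0.066 m) or (height (world z) of key_b_top below 0.0645 m and height (world z) of key_a_top below 0.066 m) or (height (world z) of key_b_top below 0.0645 m and height (world z) of key_c_top below 0.066 m) or (height (world z) of key_b_top below 0.0645 m and height (world z) of key_d_top below 0.066 m) or (height (world z) of key_c_top below 0.0645 m and height (world z) of key_a_top below 0.066 m) or (height (world z) of key_c_top below 0.0645 m and height (world z) of key_b_top below 0.066 m) or (height (world z) of key_c_top below 0.0645 m and height (world z) of key_d_top below 0.066 m) or (height (world z) of key_d_top below 0.0645 m and height (world z) of key_a_top below 0.066 m) or (height (world z) of key_d_top below 0.0645 m and height (world z) of key_b_top below 0.066 m) or (height (world z) of key_d_top below 0.0645 m and height (world z) of key_c_top below 0.066 m)).
It fails at once if a loose bystander is picked up or pushed away (moved more than 30 mm) (distance of any of jar, spotlight, tape, screwdriver, holder, puck, tray from where it was at the start of the episode above 0.03 m).
It also fails if it takes over 45 s, if anything falls off the work surface, if the arm or the gripper's body presses on something with over 40 N, if the wrist force passes 120 N, or if a joint passes its speed limit or range.

## Working session

There is one attempt and no reset: what is moved stays moved. The work goes in short steps, Python scripts to look and compute and a shell command to move; the robot and the scene stay as the last step left them, time stands still between calls to the robot, and variables do not carry over. Pictures are saved under pics/ and viewed, and the job is handed in when it is done.

```bash
ls; mkdir -p pics; python3 - <<'E'
from plant import r, imaging, job
import cv2, numpy as np
print(r.sense())
for n in("side","top"):
    p,d=imaging.snapshot(n); np.savez(f"{n}0.npz",p=p,d=d)
    cv2.imwrite(f"pics/{n}0.png",p[:,:,::-1]); print(n,imaging.camera_params(n))
E
```

```text
pics
{'t': 0.0, 'q': array([-1.30090037,  0.38422077,  0.01639583,  1.37115467, -0.00636096,
        1.38818028, -0.0465258 ]), 'joint_velocities': array([ 0.00084224, -0.00066847,  0.00105969, -0.00082223, -0.00145822,
        0.00126218, -0.00072802]), 'tau': array([ 7.83549967e-05, -6.27599716e+01,  8.44658520e-01, -3.71821547e+01,
        1.68002379e-02,  1.41785829e-02, -1.24940902e-05]), 'tcp_pos': array([0.20397488, 0.59025374, 0.23028961]), 'ee_rot': array([ 1.65627861e-01,  9.86187859e-01, -9.43128385e-04, -1.67704144e-04]), 'wrist_force': array([ 0.46072774,  0.22750871, -0.52878297]), 'moment': array([-6.71272325e-03,  1.95351813e-02,  8.45334879e-05]), 'gripper_width': 0.08523460820488525}
side {'fx': 615.2641180799029, 'fy': 615.2641180799029, 'cx': 311.0337279314264, 'cy': 232.8430418037475, 'dist': array([-0.10454245,  0.        ,  0.        ,  0.        ,  0.        ]), 'world_from_camera': array([[ 0.93972057, -0.1648479 ,  0.29958375,  0.20539029],
       [-0.34172792, -0.48384018,  0.80568028, -0.97200383],
       [ 0.01213595, -0.85949046, -0.5110077 ,  0.72478715],
       [ 0.        ,  0.        ,  0.        ,  1.        ]])}
top {'fx': 442.126603323972, 'fy': 442.126603323972, 'cx': 319.06327470739325, 'cy': 243.32211679102403, 'dist': array([-0.01117625,  0.        ,  0.        ,  0.        ,  0.        ]), 'world_from_camera': array([[ 0.02167244, -0.99539713,  0.09335338,  0.49503007],
       [-0.99939028, -0.01901294,  0.02928437,  0.05425466],
       [-0.02737465, -0.09393112, -0.99520228,  0.81614543],
       [ 0.        ,  0.        ,  0.        ,  1.        ]])}
```

View pics/side0.png

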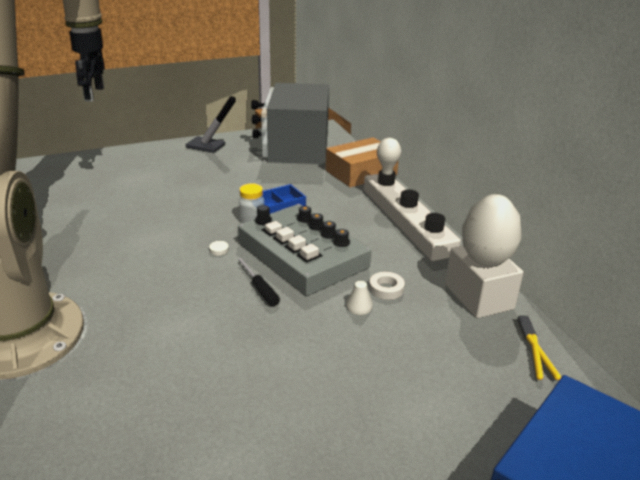

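View pics/top0.png

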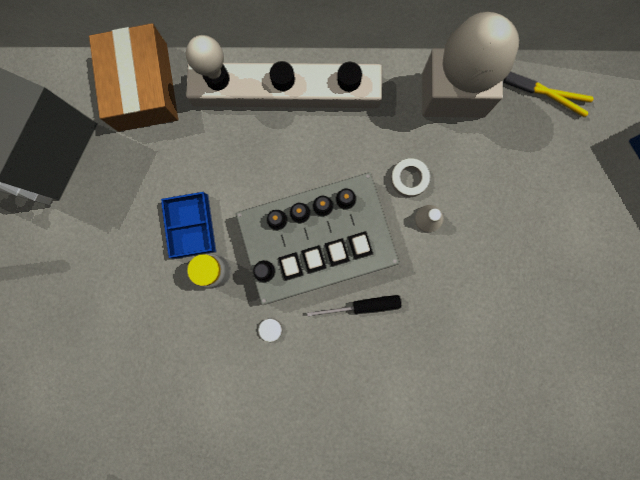

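The top view shows the four white keys at about (290,266), (314,259), (337,252) and (361,244). The loose holder is at (264,271) and the screwdriver at about (352,307). In the side view the keys are at about (273,228) to (309,252).

```bash
cat > h.py <<'E'
import cv2, numpy as np
from plant import r, imaging, job
def ray(n,uv):
    c=imaging.camera_params(n);K=np.array([[c['fx'],0,c['cx']],[0,c['fy'],c['cy']],[0,0,1]])
    q=cv2.undistortPoints(np.array(uv,float).reshape(-1,1,2),K,c['dist']).reshape(-1,2)
    T=c['world_from_camera'];d=np.c_[q,np.ones(len(q))]@T[:3,:3].T
    return T[:3,3],d
def plane(n,uv,z):
    o,d=ray(n,uv);return o+d*((z-o[2])/d[:,2])[:,None]
def tri(ua,ub):
    oa,da=ray("top",[ua]);ob,db=ray("side",[ub]);da=da[0]/np.linalg.norm(da);db=db[0]/np.linalg.norm(db)
    s=np.linalg.lstsq(np.c_[da,-db],ob-oa,rcond=None)[0]
    a=oa+s[0]*da;b=ob+s[1]*db;return (a+b)/2,np.linalg.norm(a-b)
E
python3 - <<'E'
from h import *
P={}
for n,box,th in(("top",(275,230,376,282),150),("side",(255,215,325,262),150)):
    z=np.load(f"{n}0.npz");p=z['p'];d=z['d'];x0,y0,x1,y1=box
    g=p.min(2);m=np.zeros_like(g);m[y0:y1,x0:x1]=(g[y0:y1,x0:x1]>(th))*255
    k,l,s,c=cv2.connectedComponentsWithStats(m)
    P[n]=sorted([(tuple(c[i]),s[i]) for i in range(1,k) if s[i][4]>20])
    for c_,s_ in P[n]:
        u,v=int(c_[0]),int(c_[1]);print(n,np.round(c_,1),s_, d[v-1:v+2,u-1:u+2].mean())
    x0-=8;y0-=8;x1+=8;y1+=8
    cv2.imwrite(f"pics/{n}crop.png",cv2.resize(p[y0:y1,x0:x1,::-1],None,fx=6,fy=6,interpolation=cv2.INTER_CUBIC))
for (c,s) in P['top']: print(plane("top",[c],.07))
for (c,s) in P['side']: print('side',plane("side",[c],.07))
if len(P['top'])==len(P['side']):
    for a,b in zip(P['top'],P['side']): print(tri(a[0],b[0]))
E
```

```text
top [289.8 265.6] [282 257  16  18 202] 0.75311565
top [313.3 258.3] [306 250  16  18 203] 0.748971
top [337.  251.1] [329 242  16  19 204] 0.74872965
top [360.7 243.9] [353 235  16  19 204] 0.74844795
side [293.3 238. ] [266 221  53  37 559] 1.2753872
[[0.52629858 0.12488842 0.07      ]]
[[0.53934901 0.08545439 0.07      ]]
[[0.55243622 0.04561905 0.07      ]]
[[0.5653741  0.00571021 0.07      ]]
side [[0.54776979 0.05280797 0.07      ]]
```

```bash
ls pics
```

```text
side0.png
sidecrop.png
top0.png
topcrop.png
```

View pics/sidecrop.png

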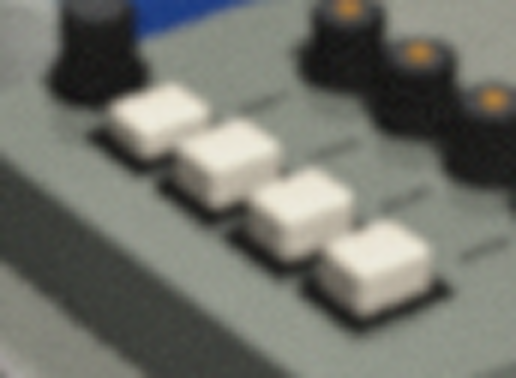

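View pics/topcrop.png

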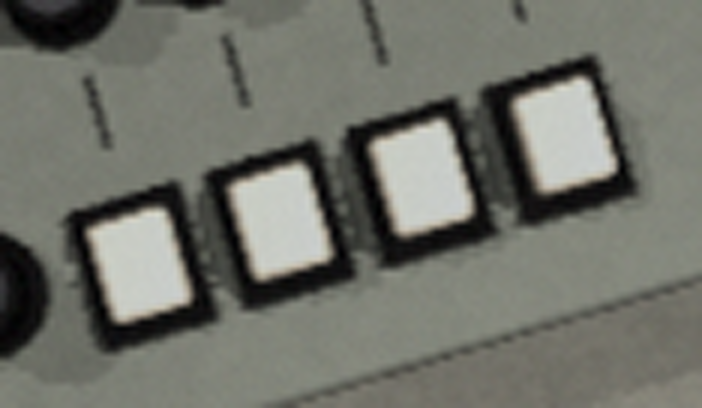

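Both crops suggest the key next to the loose holder, top pixel (290,266), is the low one: its depth is about 4.5 mm more and its side faces look shorter. I'll check the heights from depth in both views and the top-face corners, then plan the moves.

```bash
python3 - <<'E'
from h import *
def pts(n,uv,d):
    T=imaging.camera_params(n)['world_from_camera'];o,dr=ray(n,uv);return o+dr*d[:,None]
tops=[(289.8,265.6),(313.3,258.3),(337,251.1),(360.7,243.9)]
z=np.load("top0.npz")['d']; zs=np.load("side0.npz")['d']
sd=[(255-8+158/6,215-8+115/6),(255-8+230/6,215-8+148/6),(255-8+303/6,207+200/6),(247+380/6,207+250/6)]
P=[]
for n,L,D,k in(("top",tops,z,4),("side",sd,zs,2)):
  for u,v in L:
    U,V=np.meshgrid(np.arange(round(u)-k,round(u)+k+1),np.arange(round(v)-k,round(v)+k+1));U=U.ravel();V=V.ravel()
    q=pts(n,np.c_[U,V],D[V,U].astype(float)); print(n,np.round(np.median(q,0),4), q[:,2].std())
for a,b in zip(tops,sd):print('tri',tri(a,b))
# holder
print('holder', plane("top",[(264,270)],.084), 'row angle')
k=np.array([plane("top",[t],h)[0] for t,h in zip(tops,(.065,.07,.07,.07))]);print(k);e=k[0]-k[3];print(np.linalg.norm(e),np.arctan2(e[1],e[0]))
from scipy.spatial.transform import Rotation as R
s=r.sense();M=R.from_quat(s['ee_rot']).as_matrix();print(M)
for kk in k: print('shift in tool', M.T@(kk-s['tcp_pos']))
E
```

```text
top [0.5258 0.125  0.0646] 0.0010646710394534345
top [0.5399 0.086  0.0692] 0.0012077235502231595
top [0.5527 0.0456 0.0691] 0.001121356474110483
top [0.5653 0.0052 0.0692] 0.001315405358746228
side [0.5244 0.1182 0.067 ] 0.0016044233918367263
side [0.538  0.0766 0.0717] 0.0013429728344414597
side [0.5534 0.039  0.0719] 0.0013519317836729258
side [ 0.5645 -0.0016  0.0719] 0.0016547930822402488
tri (array([0.52679417, 0.12558763, 0.06192024]), np.float64(0.00043495468102134927))
tri (array([0.54026311, 0.08526679, 0.06818833]), np.float64(0.0015675805149775234))
tri (array([0.55342095, 0.0453141 , 0.06741328]), np.float64(0.0017236377647496762))
tri (array([0.56660945, 0.00532647, 0.06834209]), np.float64(0.0022166020726608923))
holder [[0.51747505 0.16628605 0.084     ]] row angle
[[0.52645601 0.12535522 0.065     ]
 [0.53940086 0.08540638 0.07      ]
 [0.55239198 0.04558511 0.07      ]
 [0.56538493 0.00575338 0.07      ]]
0.12587717043474228 1.8854692624290732
[[-9.45145030e-01  3.26650533e-01 -5.48759835e-04]
 [ 3.26650993e-01  9.45143554e-01 -1.67092137e-03]
 [-2.71505353e-05 -1.75851597e-03 -9.99998453e-01]]
shift in tool [-0.45662558 -0.33380784  0.16598503]
shift in tool [-0.48190981 -0.36734557  0.16104469]
shift in tool [-0.50719596 -0.40073883  0.1611041 ]
shift in tool [-0.53248726 -0.43414138  0.16116352]
```

Both views agree that the +y-end key is about 4.7 mm lower than the rest, so I'll move over it with the fingers shut. I'll turn the jaw axis across the row and stay high for now.

```bash
python3 -m handwheel '-0.030 -0.022 0 0 0 0.06 0; -0.060 -0.044 0 0 0 0.12 0; -0.090 -0.066 0 0 0 0.18 0; -0.120 -0.088 0 0 0 0.24 0; -0.150 -0.110 0 0 0 0.30 0; -0.180 -0.132 0 0 0 0.36 0; -0.210 -0.154 0 0 0 0.42 0; -0.240 -0.176 0 0 0 0.48 0; -0.270 -0.198 0 0 0 0.54 0; -0.300 -0.220 0 0 0 0.60 0; -0.330 -0.242 0 0 0 0.66 0; -0.360 -0.264 0 0 0 0.72 0; -0.390 -0.286 0 0 0 0.78 0; -0.420 -0.308 0.01 0 0 0.84 0; -0.440 -0.322 0.02 0 0 0.90 0; -0.450 -0.330 0.03 0 0 0.915 0; -0.458 -0.335 0.05 0 0 0.915 0; -0.458 -0.335 0.07 0 0 0.915 0; -0.458 -0.335 0.08 0 0 0.915 0; -0.458 -0.335 0.08 0 0 0.915 0' 20
python3 - <<'E'
from h import *
s=r.sense();print(s['tcp_pos'],s['wrist_force'],s['gripper_width'],s['q'],s['t'])
from scipy.spatial.transform import Rotation as R
print(R.from_quat(s['ee_rot']).as_matrix())
for n in("side","top"):
    p,d=imaging.snapshot(n); cv2.imwrite(f"pics/{n}1.png",cv2.resize(p[180:320,200:420,::-1],None,fx=3,fy=3,interpolation=cv2.INTER_CUBIC))
E
```

```text
t: 1.77
tcp_pos: [0.5254, 0.125, 0.1484]
ee_rot: [0.583, 0.812, -0.002, -0.002]
wrist_force: [-0.4, 1.2, -1.3]
gripper_width: 0.0001
[0.52542148 0.12499182 0.14840452] [-0.43613654  1.1639372  -1.33274695] 7.437247745809267e-05 [-0.68241372  0.27631277  0.46681805  1.73650901 -0.13361531  1.16579934
  0.1474636 ] 1.7667
[[-3.19153556e-01  9.47688677e-01 -5.21345524e-03]
 [ 9.47703001e-01  3.19149731e-01 -1.57206332e-03]
 [ 1.74046230e-04 -5.44253678e-03 -9.99985174e-01]]
```

View pics/side1.png

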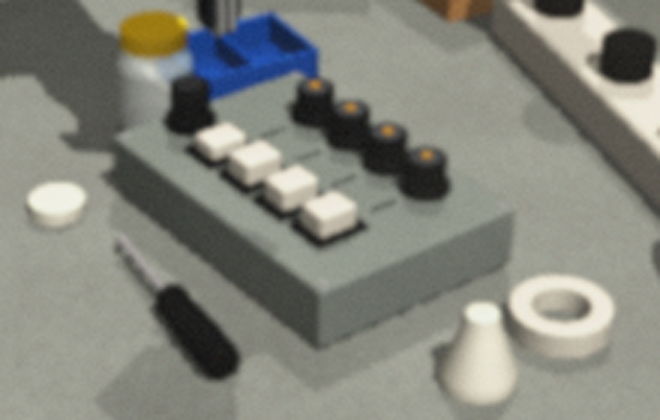

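View pics/top1.png

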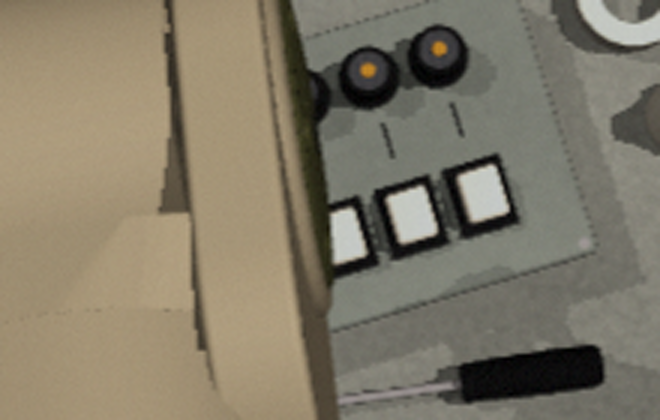

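The fingers are above the key and nothing has been disturbed. The side view still shows the low key at crop pixel (219,140), next to the holder. I'll descend, then feel for contact.

```bash
python3 -m handwheel '0 0 0.02 0 0 0 0; 0 0 0.04 0 0 0 0; 0 0 0.055 0 0 0 0; 0 0 0.065 0 0 0 0; 0 0 0.07 0 0 0 0; 0 0 0.07 0 0 0 0; 0 0 0.07 0 0 0 0'; python3 -m handwheel '0 0 0.003 0 0 0 0; 0 0 0.006 0 0 0 0; 0 0 0.006 0 0 0 0; 0 0 0.006 0 0 0 0'; python3 - <<'E'
from h import *
p,d=imaging.snapshot("side"); cv2.imwrite(f"pics/side2.png",cv2.resize(p[180:320,200:420,::-1],None,fx=3,fy=3,interpolation=cv2.INTER_CUBIC))
E
```

```text
t: 2.45
tcp_pos: [0.5281, 0.1248, 0.0822]
ee_rot: [0.584, 0.812, 0.0, 0.0]
wrist_force: [0.0, 0.3, 0.3]
gripper_width: 0.0
t: 2.78
tcp_pos: [0.5276, 0.1245, 0.0754]
ee_rot: [0.584, 0.812, -0.0, -0.0]
wrist_force: [-1.4, 0.2, 0.1]
gripper_width: -0.0003
```

View pics/side2.png

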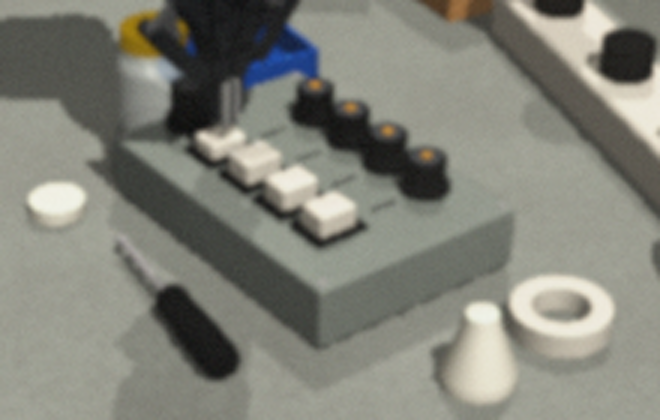

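The fingertip (crop 230,125) is just over the low key, a few mm towards the lamp-holder side. I'll nudge it back and tap.

```bash
python3 -m handwheel '0 -0.003 0.002 0 0 0 0; 0 -0.003 0.004 0 0 0 0; 0 -0.003 0.004 0 0 0 0;0 -0.003 0.004 0 0 0 0'; for i in 1; do :; done; python3 -m handwheel '0 0 0.001 0 0 0 0; 0 0 0.002 0 0 0 0; 0 0 0.002 0 0 0 0;0 0 0.002 0 0 0 0'; python3 -m handwheel '0 0 0.001 0 0 0 0; 0 0 0.002 0 0 0 0; 0 0 0.002 0 0 0 0;0 0 0.002 0 0 0 0'
```

```text
t: 3.17
tcp_pos: [0.5246, 0.1235, 0.0711]
ee_rot: [0.584, 0.812, -0.0, -0.0]
wrist_force: [0.2, -0.3, -0.4]
gripper_width: -0.0003
t: 3.5
tcp_pos: [0.5247, 0.1235, 0.0692]
ee_rot: [0.584, 0.812, -0.0, -0.0]
wrist_force: [-0.1, 0.2, 0.7]
gripper_width: 0.0
t: 3.83
tcp_pos: [0.5247, 0.1235, 0.0672]
ee_rot: [0.584, 0.812, -0.0, -0.0]
wrist_force: [0.3, -0.3, -0.3]
gripper_width: 0.0004
```

There is no force at 67.2 mm, where a key that was up would already push back with about 5 N. This key is therefore the latched one. I'll keep going in small steps.

```bash
python3 -m handwheel '0 0 0.001 0 0 0 0; 0 0 0.002 0 0 0 0; 0 0 0.002 0 0 0 0;0 0 0.002 0 0 0 0'; python3 -m handwheel '0 0 0.001 0 0 0 0; 0 0 0.001 0 0 0 0;0 0 0.001 0 0 0 0'; python3 -m handwheel '0 0 0.001 0 0 0 0; 0 0 0.001 0 0 0 0;0 0 0.001 0 0 0 0'
```

```text
t: 4.17
tcp_pos: [0.5248, 0.1236, 0.0655]
ee_rot: [0.584, 0.812, 0.0, 0.0]
wrist_force: [0.1, 0.2, 2.6]
gripper_width: 0.0
t: 4.42
tcp_pos: [0.5248, 0.1235, 0.0647]
ee_rot: [0.584, 0.812, 0.0, -0.0]
wrist_force: [-2.2, -0.5, 7.1]
gripper_width: -0.0001
t: 4.67
tcp_pos: [0.5249, 0.1235, 0.0638]
ee_rot: [0.584, 0.812, 0.0, 0.0]
wrist_force: [-3.7, 0.3, 7.4]
gripper_width: -0.0002
```

Contact came at about 65.3 mm with stiff resistance up to 7 N, which fits a latched key. I'll press it to the stop in small steps.

```bash
python3 -m handwheel '0 0 0.001 0 0 0 0; 0 0 0.002 0 0 0 0; 0 0 0.002 0 0 0 0'; python3 -m handwheel '0 0 0.0005 0 0 0 0; 0 0 0.001 0 0 0 0; 0 0 0.001 0 0 0 0'
```

```text
t: 4.92
tcp_pos: [0.5249, 0.1235, 0.0619]
ee_rot: [0.584, 0.812, 0.0, 0.0]
wrist_force: [-3.2, -0.2, 8.0]
gripper_width: -0.0002
t: 5.17
tcp_pos: [0.525, 0.1235, 0.0616]
ee_rot: [0.584, 0.812, 0.0, -0.0]
wrist_force: [-5.1, -1.8, 15.3]
gripper_width: -0.0002
```

The fingertip has reached the stop at 61.6 mm with 15 N. Now I'll release and rise straight up.

```bash
python3 -m handwheel '0 0 -0.005 0 0 0 0; 0 0 -0.012 0 0 0 0; 0 0 -0.02 0 0 0 0; 0 0 -0.04 0 0 0 0; 0 0 -0.07 0 0 0 0; 0 0 -0.10 0 0 0 0; 0 0 -0.13 0 0 0 0; 0.03 0 -0.14 0 0 0 0; 0.06 0 -0.14 0 0 0 0; 0.09 0 -0.14 0 0 0 0; 0.12 0 -0.14 0 0 0 0; 0.15 0 -0.14 0 0 0 0; 0.18 0 -0.14 0 0 0 0; 0.21 0 -0.14 0 0 0 0; 0.24 0 -0.14 0 0 0 0; 0.27 0 -0.14 0 0 0 0; 0.30 0 -0.14 0 0 0 0; 0.33 0 -0.14 0 0 0 0; 0.33 0 -0.14 0 0 0 0'
python3 - <<'E'
from h import *
for n in("side","top"):
    p,d=imaging.snapshot(n); np.savez(n+"3.npz",p=p,d=d)
    cv2.imwrite(f"pics/{n}3.png",cv2.resize(p[180:340,150:430,::-1],None,fx=2.5,fy=2.5,interpolation=cv2.INTER_CUBIC))
    D=np.load(n+"0.npz")['p'].astype(int)
    L=[(290,266),(313,258),(337,251),(361,244)] if n=="top" else [(273,225),(285,231),(297,239),(310,248)]
    for u,v in L:
        k=3 if n=="top" else 2;U,V=np.meshgrid(np.arange(u-k,u+k+1),np.arange(v-k,v+k+1));U=U.ravel();V=V.ravel()
        o,dr=ray(n,np.c_[U,V]);q=o+dr*d[V,U].astype(float)[:,None];print(n,np.round(np.median(q,0),4))
E
```

```text
t: 6.75
tcp_pos: [0.415, 0.4432, 0.1996]
ee_rot: [0.58, 0.814, 0.0, -0.002]
wrist_force: [-1.9, 0.1, -0.7]
gripper_width: 0.0004
side [0.5239 0.1147 0.071 ]
side [0.5396 0.0813 0.0719]
side [0.553  0.0422 0.0725]
side [0.5661 0.0028 0.0722]
top [0.5255 0.1246 0.0696]
top [0.54   0.0859 0.0694]
top [0.5526 0.0456 0.0694]
top [0.5652 0.0053 0.0695]
```

View pics/side3.png

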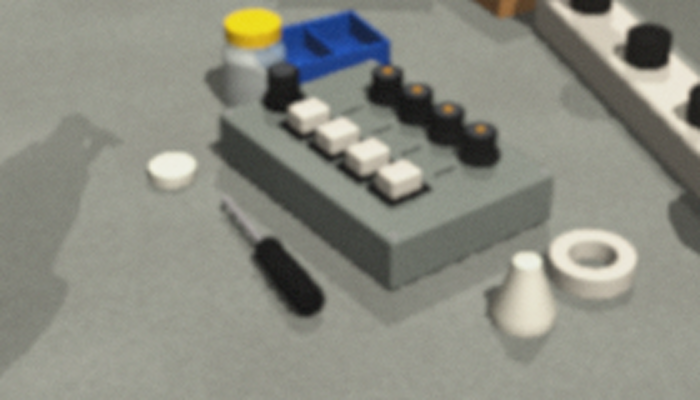

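View pics/top3.png

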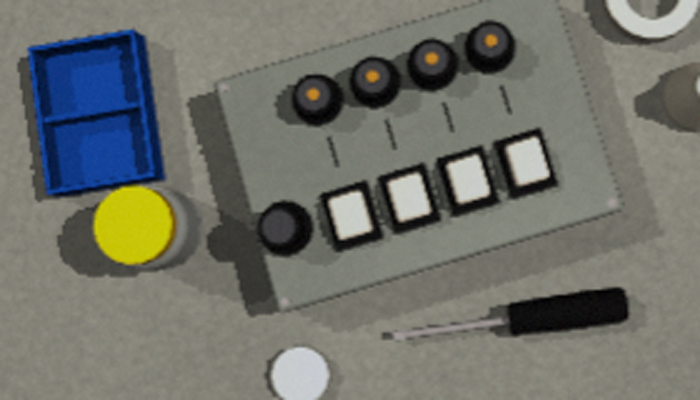

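All four keys now stand level: 69.4 to 69.6 mm from top-view depth. The bystanders are where they were at the start and the arm is clear, so I'm handing in.

```bash
python3 -c "
from plant import job
print(job.job_done())"
```

```text
the job is handed in; nothing more can be done
None
```

I released the latched key, and my last checks showed all four keys standing up; the job is handed in, with the result not reported.

- **Which key:** The latched one was at the +y end, next to the loose holder. Depth in both views put its top about 4.7 mm below the others. With the closed fingertips I felt nothing at 67 mm. Contact came at about 65 mm, with stiff resistance up to about 7 N. I touched none of the other keys.
- **Press:** I pushed it to its stop at 61.6 mm with about 15 N, then rose straight up and moved the arm away.
- **Key heights afterwards:** Top-view depth gave all four tops at 69.4–69.6 mm. The side view gave 71.0–72.5 mm, about 2 mm higher overall, which is about the calibration error; the released key read lowest there.
- **Bystanders:** By eye in both pictures, none of the loose things had moved; I did not measure their positions. The arm was well clear at hand-in, about 7 s into the 45 s limit.

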